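Slide a taper feeler gauge into the gap of a press stand until it drags

ROBOT

A 6-joint arm with a two-finger parallel gripper is mounted at the origin on a cart in front of the work surface, level with it; the furniture and walls round the work are solid. World frame = base frame: x ahead of the robot, y to its left, z up, the work surface at z = 0. Lengths are in m, angles in rad, forces in N, time in s.
With the tool pointing down it reaches from about 0.35 to 0.775 m from the base axis. Payload 5.5 kg.
Tool frame: the origin (TCP) lies at the very end of the fingers, on their centre line; the grasp point (between the pads) lies env.hold_point_z behind it (env.hold_point_z is the distance from the TCP to the grasp point, in m); z points along the fingers, y is the line along which they close (so a half turn about z gives the same grasp; the last joint's range is limited). The gripper opens to 85 mm and grips with 20 to 120 N. Pads are 22 mm wide; open, the fingers measure 114 mm over their backs; the gripper's body (76 mm by 85 mm) begins 54 mm behind the grasp point. The pads swing forward as they close: fully open they stand 13 mm farther back than shut.
Start: joints at [-1.278, 0.313, 0.046, 1.304, 0, 1.431], TCP at [0.241, -0.522, 0.231] pointing down, gripper open.
Joint ranges: [-2.76, 2.76], [-0.86, 1.69], [-1.03, 1.26], [-2.2, 2.34], [-1.47, 1.5], [-3.14, 3.14]. Speed limits (rad/s): [2.57, 2.57, 3.14, 3.14, 3.14, 3.14].

INTERFACE

Orientations are given as a unit quaternion [w, x, y, z].
In Python, from workcell import env gives the robot as it stands.
- The arm moves only by the tool carry_out, never from a script. Its argument "steps" is a list of rows, each a list of 3 entries, a list of its own where there are three numbers: the turn, a rotation vector about the tool's x, y, z in degrees, then the shift along the tool's x, y, z in cm, then the closure in counts, from 0 (fully open) to 255 (shut). A call has exactly 8 rows; each row is the pose to reach, as a shift and turn from the pose commanded when the call began, along the tool's axes at that moment; what a row does not reach only later rows make up. A row lasts 1/8 s, in which the tool goes at most 62.5 mm and 10.7 degrees, less where a joint would pass 70% of its speed; a pose out of reach is approached as far as the arm can. A call with a gripper value outside its range is refused whole. The fingers move at their own pace and stop on an object; "force" is the grip in N (left out, the last holds). Time passes only in rows, so rows that repeat a pose let the fingers close, or fill a call up. It gives the time, the measured TCP pose, the force, the opening and the grip force at its end, in the units of the state.
- env.get_state(): the state, without advancing time (a new reading comes with each control period).
- env.read_camera(name): name is "scene" or "top" or "wrist"; returns (picture, depth): 400x640x3 uint8, red, green, blue; 400x640 float32, m along the optical axis (not along the pixel's ray), 0 where there is no reading.
- env.get_calibration(name): a dict with "fx", "fy", "cx", "cy" (pixels), "origin" and "orientation" of the camera in the world. Camera axes: x right, y up, looking along -z (the intrinsics and any distortion apply to the point x, -y, -z); pixel columns grow to the right and rows downward; lengths in m; the calibration is good to about 2 mm. A picture is of the moment at which its call begins: read the wrist's pose just before it. get_calibration takes no time and is no camera call; for the wrist camera it gives the pose at the moment of the call.
- env.hand_in(): hands the job in; it is judged then, once.
The state is a dict: "clock": time; "joint_pos": joint angles; "qvel": joint speeds; "tau": joint torques, N m; "tcp_pos": TCP position; "orientation": TCP orientation; "wrist_force": force on the tool from outside, world axes, zero at the start; "ft_torque": the same for the moment, N m; "finger_gap": finger opening in m; "grip_force": force on a finger pad.
Only numpy, scipy, OpenCV 4.12 (cv2) and the standard library are available. Lean on these libraries where they do the work, as an engineer would, in place of code of your own. Each camera call takes 0.05 s, during which the arm holds its last target. There are 200 camera calls.

TASK

Pick up the taper gauge by its handle, lay its blade flat on the anvil at the right-hand end of the press stand's gap, and gently slide it straight in under the sprung foot until you feel it drag: stop when it takes a push of about 5 newtons to move it on. Then let go and leave the gauge lying flat on the anvil, nipped there by the foot. Do not force it, and leave everything else where it is.

Things in the scene. Friction and masses are not known exactly. Their poses are not given: they have to be found in the camera images.
- gauge_handle (a point): Centre (half-way up) of the taper gauge's handle, a black upright grip block 36 mm along the blade (x), 18 mm across (y), 48 mm high (z); this point is 24 mm above the gauge's flat sole. From it a bare steel blade, 22 mm wide, runs ahead along +x to its tip, 124 mm from this point. z up. Grasp the handle across y.
- gauge_tip (a point): Middle of the front edge of the gauge's blade, on the plane of the sole; +x points on ahead, away from the handle. The blade's top slopes 1 mm in 8: it is 3.5 mm thick at the tip, 14.5 mm thick 88 mm behind the tip, and 14.5 mm from there to the handle.
- gap_floor (a point): Point on top of the press stand's steel anvil, right under the foot's middle, 22 mm above the bench. The anvil's flat top is 40 mm wide (y) and reaches from 30 mm before this point (-x) to 50 mm behind it. +x is the direction in which the blade slides in, from the open front (on the robot's right) to the back, roughly toward the robot's left; z up. The push needed rises by about 0.7 N per mm after first touch.
- stand: Fixed press stand; origin at bench height under the foot, axes as gap_floor. Grey base, front edge 38 mm before the origin; posts 42 mm to each side carry a bridge, in all up to 82 mm high. From it hangs the foot, a steel bar 30 mm long (y) with round underside (radius 7 mm), sprung: it lifts up to 8 mm at 8 N per mm. Gap from foot to anvil at rest: 5.5 to 12.5 mm, different each time, not reported.
- gauge: The whole loose taper gauge, about 60 g, lying on its flat sole; origin on the sole under the handle's centre, axes as for the handle. The blade is oiled steel: it slides on the anvil and under the foot with a friction of about 0.3.
- amber_tape: Bystander: roll of amber tape lying flat, 58 mm across, 12 mm high; origin at its underside.
- solder_spool: Bystander: small spool of solder, 54 x 67 x 36 mm; origin at its underside.
- marker: Bystander: black marker pen lying flat, 135 mm long, 13 mm thick; origin at its underside.
- relay: Bystander: small black relay, 13 x 29 x 24 mm; origin at its underside.
- esd_box: Bystander: black lidded parts box, 87 x 104 x 50 mm; origin at its underside.
- eraser: Bystander: white and blue eraser, 21 x 46 x 12 mm; origin at its underside.
Things that resemble listed ones, but are neither listed nor needed, are in the scene too. What is shaped like the gauge but red is not meant.

How it is judged:
By the outcome, as a careful person would: the job done as asked, in the order asked, and still so for the second after the job is handed in, with the robot touching nothing.
It also fails if it takes over 61 s, if anything falls off the work surface, if the arm or the gripper's body presses on something with over 40 N, if the wrist force passes 120 N, or if a joint passes its speed limit or range.

## Working session

There is one attempt and no reset: what is moved stays moved. The work goes in short steps, Python scripts to look and compute and a tool call to move; the robot and the scene stay as the last step left them, time stands still between calls to the robot, and variables do not carry over. Pictures are saved under pics/ and viewed, at most 10 in all, crops included, and the job is handed in when it is done.

Besides the shell and the picture viewer there is one more tool, called after "Request:" as name([rows], argument=value, ...), one row to a line, values as JSON. carry_out: Moves the arm, as the interface text tells. Its arguments: {"type":"object","properties":{"steps":{"type":"array","items":{"type":"array"}},"force":{"type":"number"}},"required":["steps"]}

```bash
mkdir -p pics; ls
cat > h.py <<'E'
from workcell import env
import numpy as np, cv2
from scipy.spatial.transform import Rotation as R
def rot(q): return R.from_quat([q[1],q[2],q[3],q[0]]).as_matrix()
def snap(n):
    c=env.get_calibration(n); im,d=env.read_camera(n)
    np.savez(f'{n}.npz',im=im,d=d,K=[c['fx'],c['fy'],c['cx'],c['cy']],o=c['origin'],R=rot(c['orientation']))
    return im
def load(n): return np.load(f'{n}.npz')
def pt(f,u,v,z=None,dep=None):
    fx,fy,cx,cy=f['K']; ray=f['R']@np.array([(u-cx)/fx,-(v-cy)/fy,-1.])
    if z is not None: return f['o']+ray*(z-f['o'][2])/ray[2]
    if dep is None: dep=f['d'][int(round(v)),int(round(u))]
    return f['o']+ray*dep
def save(im,name): cv2.imwrite(f'pics/{name}.png',im[:,:,::-1])
E
python3 - <<'E'
from h import *
print(env.get_state(), env.hold_point_z)
for n in('scene','top'):
    im=snap(n); save(im,n+'0'); print(env.get_calibration(n))
E
```

```text
pics
{'clock': 0.0, 'joint_pos': array([-1.27760612e+00,  3.14017046e-01,  4.49979235e-02,  1.30358276e+00,
       -2.66587368e-05,  1.43120430e+00]), 'qvel': array([ 5.74794328e-04, -9.46499555e-04, -9.11324907e-04,  7.87218685e-04,
        8.02718199e-04, -1.75817886e-05]), 'tau': array([ 1.22425336e-03, -4.80626249e+01,  2.98533350e+01,  1.92285870e-02,
        6.27233067e-05,  4.16551444e-06]), 'tcp_pos': array([ 0.24099744, -0.521513  ,  0.23040713]), 'orientation': array([-8.99093831e-04,  9.76678257e-01,  2.14706235e-01, -8.25544302e-05]), 'wrist_force': array([0.6051883 , 0.0188486 , 0.01203194]), 'ft_torque': array([-0.04262913, -0.0116795 ,  0.00771548]), 'grip_force': 0.0, 'finger_gap': 0.0858197348342004} 0.0187
{'fx': 487.142478972165, 'fy': 487.142478972165, 'cx': 320.77006983351464, 'cy': 206.76651705154453, 'origin': array([-0.4034101 , -0.70160341,  0.74927874]), 'orientation': array([ 0.76301441,  0.41872694, -0.23160178, -0.43455423])}
{'fx': 398.5966811769172, 'fy': 398.5966811769172, 'cx': 317.0869318120652, 'cy': 204.2035961966667, 'origin': array([ 0.42212812, -0.14140168,  1.03114405]), 'orientation': array([-0.7042221 , -0.0372968 ,  0.02150324,  0.70867326])}
```

View pics/scene0.png

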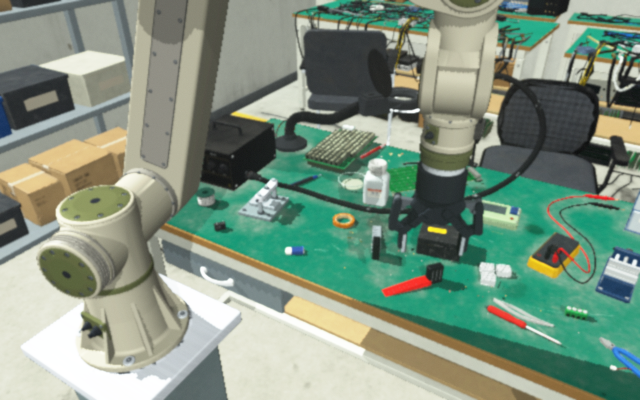

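View pics/top0.png

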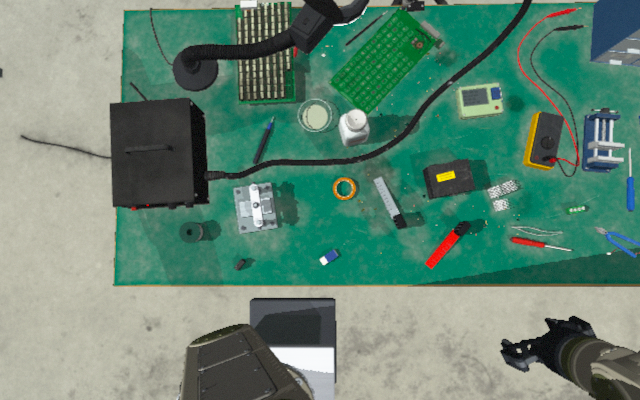

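The scene view shows a black-handled gauge at about (376,243) and a red one at (412,282). The top view shows candidates for the gauge: the grey blade with black handle at (388,202), and the red gauge at (446,245), which is not meant. The stand is at (257,207). I choose the grey one and check it in a crop.

Run:
```python
from h import *
f=load('top'); im=f['im']
a=cv2.resize(im[165:240,220:300],None,fx=5,fy=5,interpolation=cv2.INTER_CUBIC)
b=cv2.resize(im[165:240,350:430],None,fx=5,fy=5,interpolation=cv2.INTER_CUBIC)
save(np.hstack([a[:375],b[:375]]),'crop1')
```

```text
(no output)
```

View pics/crop1.png

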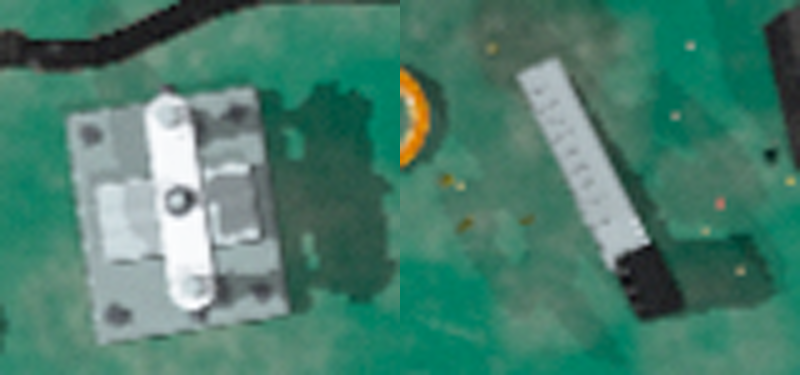

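The crop shows the stand (posts at top pixels ≈(254.4,188) and (259,222.6), anvil reaching out to the right) and the grey gauge with black handle (tip ≈(377.6,178.2), handle ≈(400,222)).

Run:
```python
from h import *
f=load('top')
P=lambda cx,cy,ox,z:pt(f,ox+cx/5-.4,165+cy/5-.4,z)
pa=P(172,113,220,.08);pb=P(195,288,220,.08);print('posts',pa,pb,np.linalg.norm(pa-pb))
m=(pa+pb)/2;d=pa-pb;print('mid',m,'bolt',P(180,200,220,.085))
# post dir: +y_stand ; insertion +x toward world +y
print('yaw stand x', np.degrees(np.arctan2(d[0],-d[1]))) # perpendicular
c=[P(*q,220,.01) for q in((68,115),(258,88),(288,312),(100,342))]
print('base corners',c)
t=P(138,66,350,.0035); j=P(234,260,350,.0145); print('tip',t,'junction',j,np.linalg.norm(t-j))
print('yaw gauge',np.degrees(np.arctan2(*(t-j)[[1,0]])))
print('handle est',t+(j-t)/np.linalg.norm(j-t)*.124, 'top', [P(*q,350,.048) for q in((258,285),)])
for q in((256,205),(400,222),(265,206),(246,206)): print(q,pt(f,*q))
```

```text
posts [0.5437711  0.03165312 0.08      ] [0.45928984 0.01993744 0.08      ] 0.08528974645352443
mid [0.50153047 0.02579528 0.08      ] bolt [0.50120534 0.02657563 0.085     ]
yaw stand x 97.8952988407708
base corners [array([0.55212378, 0.09851706, 0.01      ]), array([ 5.65398754e-01, -2.28529822e-04,  1.00000000e-02]), array([ 0.44941797, -0.01615157,  0.01      ]), array([0.43460961, 0.08057216, 0.01      ])]
tip [ 0.57546986 -0.27494417  0.0035    ] junction [ 0.47389418 -0.320389    0.0145    ] 0.11182062439800824
yaw gauge 24.103676997706007
handle est [ 0.46283067 -0.32533879  0.01569811] top [array([ 0.45982737, -0.3259572 ,  0.048     ])]
(256, 205) [0.50081882 0.02684857 0.07797592]
(400, 222) [ 0.45888322 -0.32309708  0.04748584]
(265, 206) [0.50253154 0.01333648 0.02433514]
(246, 206) [0.50294843 0.0620164  0.02345536]
```

Request:
carry_out([
  [[0,0,0],[5,-1.5,0],0],
  [[0,0,0],[10.5,-3.2,2],0],
  [[0,0,0],[16,-4.9,4],0],
  [[0,0,0],[21.5,-6.5,6],0],
  [[0,0,0],[25.5,-7.8,7],0],
  [[0,0,0],[28.2,-8.6,8],0],
  [[0,0,0],[28.2,-8.6,8],0],
  [[0,0,0],[28.2,-8.6,8],0],
], force=40)

```text
clock: 1.1
tcp_pos: [0.4607, -0.3259, 0.1512]
orientation: [-0.0, 0.977, 0.215, -0.0]
wrist_force: [-0.3, -0.4, 0.1]
finger_gap: 0.0857
grip_force: 0.0
```

Run:
```python
from h import *
im=snap('wrist'); save(im,'w1'); print(env.get_state()['tcp_pos'],env.get_state()['orientation'],load('wrist')['o'],load('wrist')['R'])
```

```text
[ 0.46062412 -0.32635881  0.15150356] [ 1.99513417e-04  9.76765310e-01  2.14311644e-01 -9.74864126e-05] [ 0.52320907 -0.29567473  0.29382098] [[ 4.19038357e-01  8.74194100e-01  2.45339621e-01]
 [-9.07968342e-01  4.03625920e-01  1.12603761e-01]
 [-5.87886894e-04 -2.69945904e-01  9.62875310e-01]]
```

View pics/w1.png

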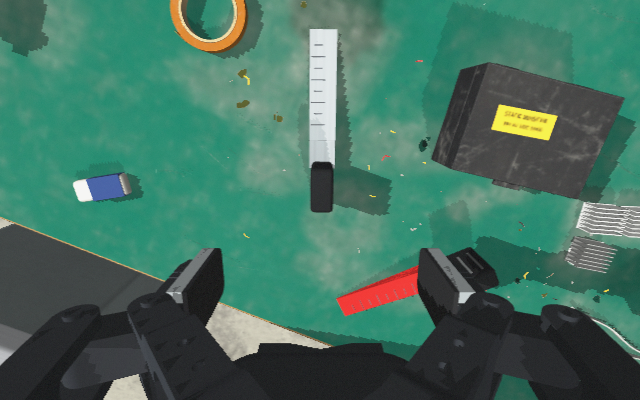

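The wrist view shows the grey gauge: tip edge at (323,29), blade ending at the handle at about (321,162), and the handle's rear top edge at (321,212). The red gauge is to the lower right.

Run:
```python
from h import *
f=load('wrist')
t=pt(f,323,29,.0035); r=pt(f,321.5,212,.048); j=pt(f,321,163,.0145)
print(t,r,j); v=(t-r)[:2];print(np.linalg.norm(v),np.degrees(np.arctan2(v[1],v[0])))
u=v/np.linalg.norm(v);h=r[:2]+u*.018;h2=t[:2]-u*.124;print(h,h2)
for h_ in(h,h2):
  d=h_-env.get_state()['tcp_pos'][:2];T=rot(env.get_state()['orientation']);print('tool',T.T@np.r_[d,0]*100)
print([pt(f,x,y) for x,y in((321,180),(321,205),(324,60))])
```

```text
[ 0.57777725 -0.27282803  0.0035    ] [ 0.44945779 -0.33072178  0.048     ] [ 0.47966015 -0.31639058  0.0145    ]
0.14077489578445596 24.283415689198865
[ 0.46586519 -0.32331927] [ 0.46474848 -0.3238231 ]
tool [ 6.03218244e-01 -5.66078241e-02 -1.86161254e-04]
tool [ 4.80711895e-01 -5.76061004e-02 -1.52701918e-04]
[array([ 0.47285791, -0.31946608,  0.04794237]), array([ 0.45439799, -0.3280022 ,  0.04741663]), array([ 0.55678655, -0.28346371,  0.00548194])]
```

Request:
carry_out([
  [[0,0,0],[0.5,-0.1,3],0],
  [[0,0,0],[0.5,-0.1,7],0],
  [[0,0,0],[0.5,-0.1,11],0],
  [[0,0,0],[0.5,-0.1,13.5],0],
  [[0,0,0],[0.5,-0.1,14.2],0],
  [[0,0,0],[0.5,-0.1,14.2],0],
  [[0,0,0],[0.5,-0.1,14.2],255],
  [[0,0,0],[0.5,-0.1,14.2],255],
], force=40)

```text
clock: 2.15
tcp_pos: [0.4659, -0.3235, 0.0106]
orientation: [0.001, 0.977, 0.215, 0.001]
wrist_force: [-0.1, -0.2, 0.1]
finger_gap: 0.0513
grip_force: 0.0
```

Request:
carry_out([
  [[0,0,0],[0,0,0],255],
  [[0,0,0],[0,0,0],255],
  [[0,0,0],[0,0,0],255],
  [[0,0,0],[0,0,0],255],
  [[0,0,0],[0,0,0],255],
  [[0,0,0],[0,0,0],255],
  [[0,0,0],[0,0,0],255],
  [[0,0,0],[0,0,0],255],
])

```text
clock: 3.15
tcp_pos: [0.4655, -0.3229, 0.0098]
orientation: [0.0, 0.977, 0.215, 0.0]
wrist_force: [0.4, 0.1, 4.7]
finger_gap: 0.0173
grip_force: 42.7
```

Request:
carry_out([
  [[0,0,0],[0,0,-2],255],
  [[0,0,0],[0,0,-6],255],
  [[0,0,0],[0,0,-10],255],
  [[0,0,0],[0,0,-13],255],
  [[0,0,-8],[1.5,-1.5,-13],255],
  [[0,0,-17],[3,-3,-13],255],
  [[0,0,-26],[4.5,-4.5,-13],255],
  [[0,0,-35],[6,-6,-13],255],
], force=60)

```text
clock: 4.15
tcp_pos: [0.4944, -0.2422, 0.1387]
orientation: [-0.0, 0.866, 0.501, -0.0]
wrist_force: [-0.4, 0.7, -1.3]
finger_gap: 0.0175
grip_force: 61.0
```

Request:
carry_out([
  [[0,0,-8],[2,-0.4,0],255],
  [[0,0,-17],[4,-0.8,0],255],
  [[0,0,-26],[6.5,-1.3,0],255],
  [[0,0,-34],[8.5,-1.7,0],255],
  [[0,0,-38],[9.5,-1.9,2],255],
  [[0,0,-38],[9.5,-1.9,5],255],
  [[0,0,-38],[9.5,-1.9,7],255],
  [[0,0,-38],[9.5,-1.9,7],255],
])

```text
clock: 5.15
tcp_pos: [0.5241, -0.1505, 0.0672]
orientation: [-0.002, 0.657, 0.754, -0.001]
wrist_force: [-0.5, 0.4, 0.1]
finger_gap: 0.0173
grip_force: 61.0
```

Run:
```python
from h import *
im=snap('wrist'); save(im,'w2'); t=snap('top');s=env.get_state(); print(s['tcp_pos'],s['orientation'],s['wrist_force'],s['ft_torque'])
save(cv2.resize(t[150:270,220:380],None,fx=5,fy=5,interpolation=cv2.INTER_CUBIC),'t2')
```

```text
[ 0.52586664 -0.15140397  0.06944711] [-1.61356867e-04  6.57404126e-01  7.53538175e-01 -8.88204650e-05] [-0.03063238  0.74090951 -0.86137625] [-0.0300831  -0.03334171 -0.02440344]
```

View pics/w2.png

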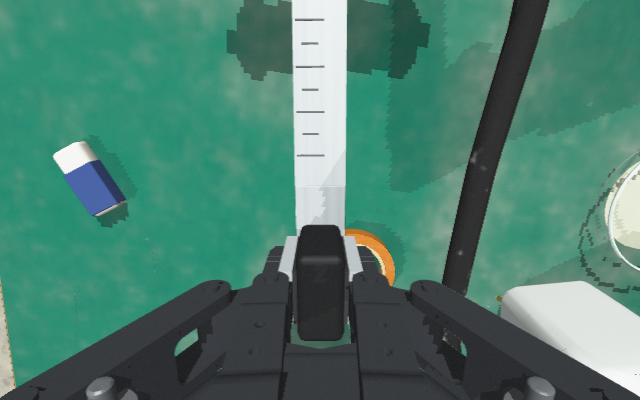

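View pics/t2.png

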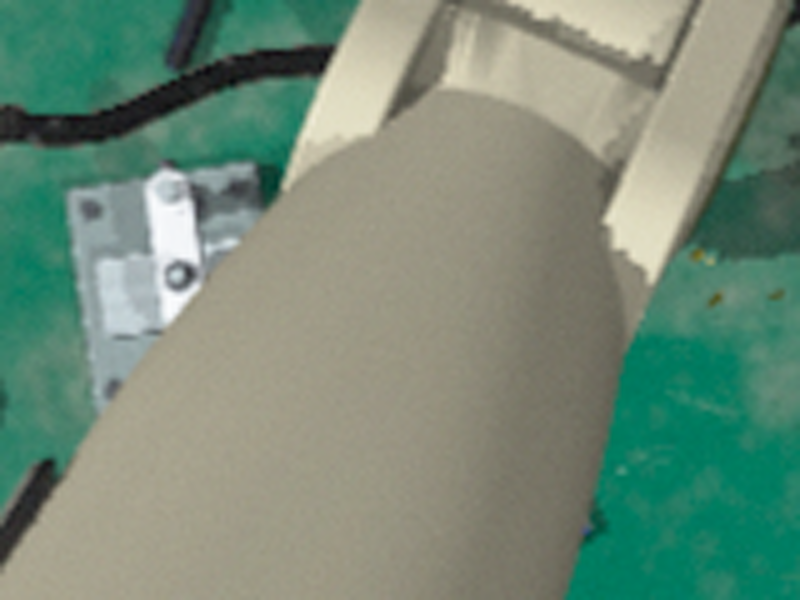

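The held gauge is straight in the fingers: blade edges at 294 and 347, handle centre at (322,285). In the top view the arm hides the blade, and the stand has not moved. Next I move the tip over the front of the anvil.

Request:
carry_out([
  [[0,0,0],[0,0,1.5],255],
  [[0,0,0],[0,0,3],255],
  [[0,0,0],[0,0,3.5],255],
  [[0,0,0],[1,0,3.5],255],
  [[0,0,0],[2,0,3.5],255],
  [[0,0,0],[3,0,3.5],255],
  [[0,0,0],[3.3,0,3.5],255],
  [[0,0,0],[3.3,0,3.5],255],
])

```text
clock: 6.25
tcp_pos: [0.5216, -0.1184, 0.0346]
orientation: [0.0, 0.657, 0.754, 0.0]
wrist_force: [0.2, 0.9, -0.4]
finger_gap: 0.0173
grip_force: 61.0
```

Run:
```python
from h import *
im=snap('scene'); w=snap('wrist')
s=[env.get_state() for _ in range(1)][0]; print(s['tcp_pos'],s['orientation'],s['wrist_force'],s['ft_torque'])
a=cv2.resize(im[160:240,220:340],None,fx=6,fy=6,interpolation=cv2.INTER_CUBIC)
save(a,'s3')
```

```text
[ 0.52165824 -0.11884336  0.03448178] [3.28262490e-04 6.57385359e-01 7.53554498e-01 1.47086652e-05] [-0.29689575 -0.46038036 -0.92257295] [-0.07962958 -0.03899092 -0.02261773]
```

View pics/s3.png

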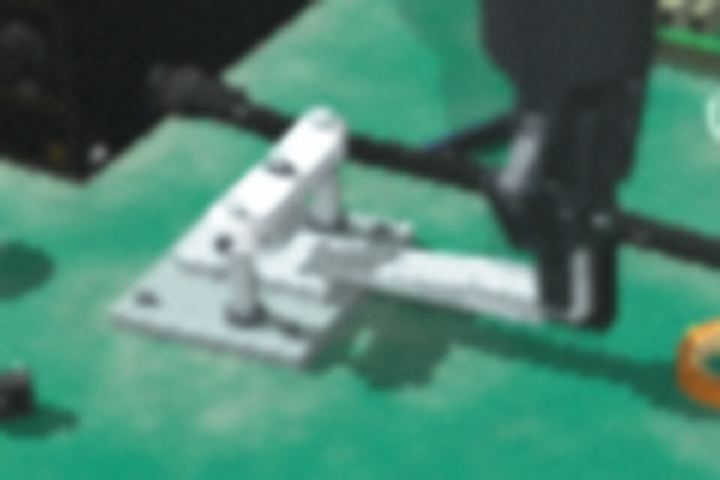

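The scene crop shows the blade lying level, its tip over the anvil's front edge, aimed between the posts. The anvil's near front corner is at crop (330,297). I check the lateral centring numerically.

Run:
```python
from h import *
f=load('scene');fx,fy,cx,cy=f['K']
def proj(p):
    q=f['R'].T@(np.array(p)-f['o']);return ((np.array([cx+fx*q[0]/-q[2],cy-fy*q[1]/-q[2]])-[220,160])*6+3).round()
a=np.radians(98);X=np.array([np.cos(a),np.sin(a),0]);Y=np.array([-X[1],X[0],0]);O=np.array([.501,.0265,0])
S=lambda x,y,z:proj(O+x*X+y*Y+[0,0,z])
print('anvil front corners',S(-.03,.02,.022),S(-.03,-.02,.022));print('base corners',S(-.038,.06,.008),S(-.038,-.06,.008))
print('posttops',S(0,.042,.082),S(0,-.042,.082),'feet',S(0,.042,.01))
st=env.get_state();H=np.r_[st['tcp_pos'][:2],.0247];T=rot(st['orientation']);gx=T[:,0];gy=np.array([-gx[1],gx[0],0])
G=lambda x,y,z:proj(H+x*gx+y*gy+[0,0,z])
print('blade tip',G(.124,.011,.0035),G(.124,-.011,.0035),'root',G(.018,.011,.0145),G(.018,.011,0),G(.018,-.011,.0145))
d=H-O;print('handle in stand',d@X,d@Y,'tip y',(H+.124*gx-O)@Y)
im=f['im'];save(cv2.resize(im[185:225,245:325],None,fx=10,fy=10,interpolation=cv2.INTER_CUBIC),'s4')
```

```text
anvil front corners [321. 295.] [361. 252.]
base corners [298. 370.] [416. 238.]
posttops [230. 193.] [318. 106.] feet [242. 328.]
blade tip [316. 270.] [339. 246.] root [526. 297.] [527. 325.] [546. 273.]
handle in stand -0.14680395970997656 -0.00022930707821558374 tip y -0.0006655012117422841
```

View pics/s4.png

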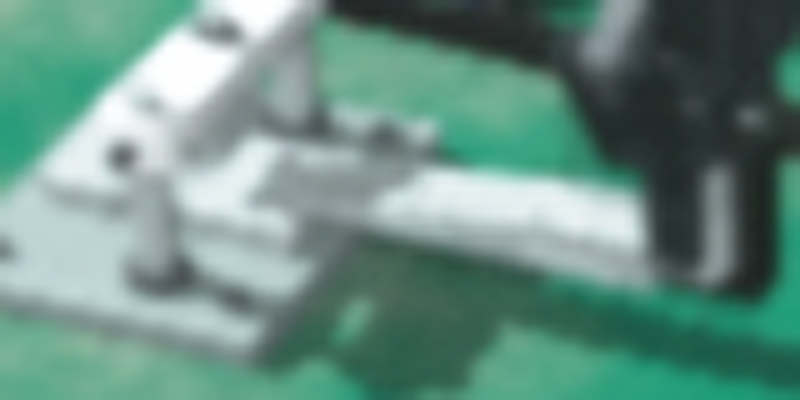

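Prediction and picture agree to within about 1 mm after allowing for a shared camera bias, so the blade is centred. Next I lower it onto the anvil.

Request:
carry_out([
  [[0,0,0],[0,0,0.1],255],
  [[0,0,0],[0,0,0.2],255],
  [[0,0,0],[0,0,0.25],255],
  [[0,0,0],[0,0,0.25],255],
  [[0,0,0],[0,0,0.25],255],
  [[0,0,0],[0,0,0.25],255],
  [[0,0,0],[0,0,0.25],255],
  [[0,0,0],[0,0,0.25],255],
])

```text
clock: 7.35
tcp_pos: [0.5214, -0.1187, 0.0318]
orientation: [0.0, 0.657, 0.754, -0.0]
wrist_force: [0.3, -0.6, -0.3]
finger_gap: 0.0174
grip_force: 61.0
```

```bash
cat > st.py <<'E'
from h import *
L=[]
for _ in range(6):
    env.read_camera('wrist'); s=env.get_state(); L.append(np.r_[s['tcp_pos']*1000,s['wrist_force'],s['ft_torque']])
L=np.array(L);print(L.mean(0).round(2),L.std(0).round(2),s['clock'])
X=np.array([np.cos(np.radians(98)),np.sin(np.radians(98)),0]);print('push F along x',-L.mean(0)[3:6]@X)
E
python3 st.py
```

```text
[ 5.2145e+02 -1.1870e+02  3.1800e+01  1.2000e-01 -1.0000e-02 -1.8000e-01
  2.0000e-02 -0.0000e+00 -0.0000e+00] [0.01 0.01 0.01 0.59 0.35 0.42 0.03 0.01 0.01] 7.65
push F along x 0.030501695920580957
```

Request:
carry_out([
  [[0,0,0],[0,0,0.03],255],
  [[0,0,0],[0,0,0.03],255],
  [[0,0,0],[0,0,0.03],255],
  [[0,0,0],[0,0,0.03],255],
  [[0,0,0],[0,0,0.03],255],
  [[0,0,0],[0,0,0.03],255],
  [[0,0,0],[0,0,0.03],255],
  [[0,0,0],[0,0,0.03],255],
])

```text
clock: 8.65
tcp_pos: [0.5215, -0.1188, 0.0315]
orientation: [0.0, 0.657, 0.754, -0.0]
wrist_force: [-0.6, -1.2, 1.4]
finger_gap: 0.0177
grip_force: 60.9
```

```bash
python3 st.py
```

```text
[ 5.2147e+02 -1.1876e+02  3.1530e+01 -1.8000e-01 -5.3000e-01  2.2600e+00
  1.0000e-01  5.0000e-02  2.0000e-02] [0.01 0.01 0.01 0.57 0.3  0.38 0.03 0.04 0.01] 8.95
push F along x 0.49526119701621246
```

Request:
carry_out([
  [[0,0,0],[0.4,0,-0.01],255],
  [[0,0,0],[0.9,0,-0.01],255],
  [[0,0,0],[1.4,0,-0.01],255],
  [[0,0,0],[1.9,0,-0.01],255],
  [[0,0,0],[2.4,0,-0.01],255],
  [[0,0,0],[2.9,0,-0.01],255],
  [[0,0,0],[3.3,0,-0.01],255],
  [[0,0,0],[3.6,0,-0.01],255],
])

```text
clock: 9.95
tcp_pos: [0.5166, -0.0828, 0.0317]
orientation: [0.0, 0.657, 0.754, -0.0]
wrist_force: [1.0, -1.6, 3.1]
finger_gap: 0.0176
grip_force: 61.1
```

```bash
python3 st.py
```

```text
[ 5.1646e+02 -8.2620e+01  3.1560e+01  4.2000e-01  5.5000e-01  2.4000e+00
  3.9000e-01 -3.0000e-02 -3.0000e-02] [0.02 0.11 0.03 0.48 0.33 0.58 0.07 0.04 0.03] 10.25
push F along x -0.4837574980567033
```

Request:
carry_out([
  [[0,0,0],[0.1,0,-0.01],255],
  [[0,0,0],[0.2,0,-0.01],255],
  [[0,0,0],[0.3,0,-0.01],255],
  [[0,0,0],[0.4,0,-0.01],255],
  [[0,0,0],[0.5,0,-0.01],255],
  [[0,0,0],[0.5,0,-0.01],255],
  [[0,0,0],[0.5,0,-0.01],255],
  [[0,0,0],[0.5,0,-0.01],255],
])

```text
clock: 11.25
tcp_pos: [0.5158, -0.0779, 0.0316]
orientation: [-0.0, 0.657, 0.754, 0.0]
wrist_force: [0.7, -0.5, 2.0]
finger_gap: 0.0174
grip_force: 61.1
```

```bash
python3 st.py
```

```text
[ 5.1581e+02 -7.7950e+01  3.1650e+01  4.0000e-01  4.0000e-01  2.3200e+00
  2.5000e-01 -6.0000e-02 -3.0000e-02] [0.01 0.01 0.01 0.31 0.49 0.52 0.03 0.03 0.03] 11.55
push F along x -0.3450994088401644
```

Request:
carry_out([
  [[0,0,0],[0.1,0,-0.01],255],
  [[0,0,0],[0.2,0,-0.01],255],
  [[0,0,0],[0.3,0,-0.01],255],
  [[0,0,0],[0.4,0,-0.01],255],
  [[0,0,0],[0.5,0,-0.01],255],
  [[0,0,0],[0.5,0,-0.01],255],
  [[0,0,0],[0.5,0,-0.01],255],
  [[0,0,0],[0.5,0,-0.01],255],
])

```text
clock: 12.55
tcp_pos: [0.5151, -0.073, 0.0317]
orientation: [-0.0, 0.657, 0.754, 0.0]
wrist_force: [-0.7, 0.7, 1.5]
finger_gap: 0.0171
grip_force: 61.1
```

```bash
python3 st.py
```

```text
[ 5.1509e+02 -7.3020e+01  3.1730e+01 -9.0000e-02  4.7000e-01  9.2000e-01
  2.3000e-01 -0.0000e+00 -2.0000e-02] [0.02 0.04 0.01 0.35 0.56 0.49 0.02 0.03 0.02] 12.85
push F along x -0.47983437694228653
```

Request:
carry_out([
  [[0,0,0],[0.1,0,0],255],
  [[0,0,0],[0.2,0,0],255],
  [[0,0,0],[0.3,0,0],255],
  [[0,0,0],[0.4,0,0],255],
  [[0,0,0],[0.5,0,0],255],
  [[0,0,0],[0.5,0,0],255],
  [[0,0,0],[0.5,0,0],255],
  [[0,0,0],[0.5,0,0],255],
])

```text
clock: 13.85
tcp_pos: [0.5145, -0.0681, 0.0318]
orientation: [-0.0, 0.657, 0.754, 0.0]
wrist_force: [0.0, 0.7, 1.8]
finger_gap: 0.0173
grip_force: 61.2
```

```bash
python3 st.py
```

```text
[ 5.1445e+02 -6.8100e+01  3.1760e+01  1.1000e-01  5.6000e-01  1.1200e+00
  1.8000e-01  1.0000e-02 -0.0000e+00] [0.02 0.03 0.02 0.49 0.43 0.37 0.02 0.02 0.03] 14.15
push F along x -0.5387851750625313
```

Request:
carry_out([
  [[0,0,0],[0.1,0,0],255],
  [[0,0,0],[0.2,0,0],255],
  [[0,0,0],[0.3,0,0],255],
  [[0,0,0],[0.4,0,0],255],
  [[0,0,0],[0.5,0,0],255],
  [[0,0,0],[0.5,0,0],255],
  [[0,0,0],[0.5,0,0],255],
  [[0,0,0],[0.5,0,0],255],
])

```text
clock: 15.15
tcp_pos: [0.5138, -0.0631, 0.0318]
orientation: [-0.0, 0.657, 0.754, 0.0]
wrist_force: [0.4, 0.4, -0.2]
finger_gap: 0.0176
grip_force: 61.2
```

```bash
python3 st.py
```

```text
[ 5.1378e+02 -6.3160e+01  3.1770e+01  2.5000e-01  6.4000e-01  1.2600e+00
  2.0000e-01 -0.0000e+00  0.0000e+00] [0.01 0.03 0.02 0.53 0.4  0.49 0.03 0.02 0.01] 15.45
push F along x -0.5966168263766571
```

Request:
carry_out([
  [[0,0,0],[0.06,0,0],255],
  [[0,0,0],[0.12,0,0],255],
  [[0,0,0],[0.18,0,0],255],
  [[0,0,0],[0.24,0,0],255],
  [[0,0,0],[0.3,0,0],255],
  [[0,0,0],[0.36,0,0],255],
  [[0,0,0],[0.42,0,0],255],
  [[0,0,0],[0.5,0,0],255],
])

```text
clock: 16.45
tcp_pos: [0.5132, -0.0582, 0.0318]
orientation: [0.0, 0.657, 0.754, -0.0]
wrist_force: [0.2, -0.4, 1.5]
finger_gap: 0.0172
grip_force: 61.2
```

```bash
python3 st.py
```

```text
[ 5.1314e+02 -5.8150e+01  3.1790e+01  3.8000e-01 -1.6000e-01  1.0800e+00
  6.0000e-02 -1.0000e-02 -0.0000e+00] [0.02 0.01 0.01 0.61 0.54 0.52 0.03 0.01 0.03] 16.75
push F along x 0.20848426987566213
```

Request:
carry_out([
  [[0,0,0],[0.04,0,0],255],
  [[0,0,0],[0.08,0,0],255],
  [[0,0,0],[0.12,0,0],255],
  [[0,0,0],[0.16,0,0],255],
  [[0,0,0],[0.2,0,0],255],
  [[0,0,0],[0.24,0,0],255],
  [[0,0,0],[0.28,0,0],255],
  [[0,0,0],[0.32,0,0],255],
])

```text
clock: 17.75
tcp_pos: [0.5127, -0.0551, 0.0318]
orientation: [0.0, 0.657, 0.754, -0.0]
wrist_force: [-0.2, -0.2, 1.2]
finger_gap: 0.0174
grip_force: 61.2
```

```bash
python3 st.py
```

```text
[ 5.1272e+02 -5.5040e+01  3.1790e+01  1.3000e-01 -4.4000e-01  1.3700e+00
 -0.0000e+00 -1.0000e-02 -1.0000e-02] [0.01 0.01 0.01 0.43 0.52 0.57 0.03 0.03 0.03] 18.05
push F along x 0.4527755213525076
```

Request:
carry_out([
  [[0,0,0],[0.04,0,0],255],
  [[0,0,0],[0.08,0,0],255],
  [[0,0,0],[0.12,0,0],255],
  [[0,0,0],[0.16,0,0],255],
  [[0,0,0],[0.2,0,0],255],
  [[0,0,0],[0.24,0,0],255],
  [[0,0,0],[0.28,0,0],255],
  [[0,0,0],[0.32,0,0],255],
])

```text
clock: 19.05
tcp_pos: [0.5123, -0.0519, 0.0318]
orientation: [0.0, 0.657, 0.754, -0.0]
wrist_force: [0.8, -0.5, 2.6]
finger_gap: 0.0173
grip_force: 61.2
```

```bash
python3 st.py
```

```text
[ 5.1227e+02 -5.1870e+01  3.1780e+01 -5.0000e-02 -4.4000e-01  1.5100e+00
 -1.0000e-02 -4.0000e-02  0.0000e+00] [0.01 0.01 0.01 0.32 0.54 0.24 0.02 0.02 0.02] 19.35
push F along x 0.4287802352834227
```

Request:
carry_out([
  [[0,0,0],[0.06,0,0],255],
  [[0,0,0],[0.12,0,0],255],
  [[0,0,0],[0.18,0,0],255],
  [[0,0,0],[0.24,0,0],255],
  [[0,0,0],[0.3,0,0],255],
  [[0,0,0],[0.36,0,0],255],
  [[0,0,0],[0.42,0,0],255],
  [[0,0,0],[0.5,0,0],255],
])

```text
clock: 20.35
tcp_pos: [0.5118, -0.0472, 0.0319]
orientation: [0.0, 0.657, 0.753, -0.0]
wrist_force: [1.2, -3.3, 2.0]
finger_gap: 0.0174
grip_force: 61.3
```

```bash
python3 st.py
```

```text
[ 5.1173e+02 -4.7110e+01  3.1860e+01  4.1000e-01 -4.3200e+00  1.7400e+00
 -6.8000e-01 -1.4000e-01 -3.0000e-02] [0.01 0.02 0.01 0.47 0.34 0.42 0.03 0.02 0.02] 20.65
push F along x 4.336950367459739
```

Request:
carry_out([
  [[0,0,0],[0.02,0,-0.01],255],
  [[0,0,0],[0.04,0,-0.01],255],
  [[0,0,0],[0.06,0,-0.01],255],
  [[0,0,0],[0.08,0,-0.01],255],
  [[0,0,0],[0.1,0,-0.01],255],
  [[0,0,0],[0.12,0,-0.01],255],
  [[0,0,0],[0.12,0,-0.01],255],
  [[0,0,0],[0.12,0,-0.01],255],
])

```text
clock: 21.65
tcp_pos: [0.5114, -0.0458, 0.0319]
orientation: [0.0, 0.657, 0.754, -0.0]
wrist_force: [0.9, -4.5, 0.9]
finger_gap: 0.0172
grip_force: 61.3
```

```bash
python3 st.py
```

```text
[ 5.1139e+02 -4.5810e+01  3.1860e+01  4.3000e-01 -4.5700e+00  8.8000e-01
 -8.8000e-01 -1.9000e-01 -2.0000e-02] [0.01 0.01 0.01 0.38 0.66 0.47 0.01 0.02 0.03] 21.95
push F along x 4.585572232554707
```

Request:
carry_out([
  [[0,0,0],[0.02,0,0],255],
  [[0,0,0],[0.04,0,0],255],
  [[0,0,0],[0.05,0,0],255],
  [[0,0,0],[0.05,0,0],255],
  [[0,0,0],[0.05,0,0],255],
  [[0,0,0],[0.05,0,0],255],
  [[0,0,0],[0.05,0,0],255],
  [[0,0,0],[0.05,0,0],255],
])

```text
clock: 22.95
tcp_pos: [0.5113, -0.0453, 0.0319]
orientation: [0.0, 0.657, 0.754, -0.0]
wrist_force: [0.6, -5.2, 1.0]
finger_gap: 0.0174
grip_force: 61.3
```

```bash
python3 st.py
```

```text
[ 5.1133e+02 -4.5290e+01  3.1880e+01  4.7000e-01 -4.5700e+00  6.3000e-01
 -9.4000e-01 -1.3000e-01  2.0000e-02] [0.02 0.01 0.02 0.43 0.49 0.48 0.03 0.02 0.04] 23.25
push F along x 4.586560064125353
```

Request:
carry_out([
  [[0,0,0],[0,0,0],130],
  [[0,0,0],[0,0,0],130],
  [[0,0,0],[0,0,0],130],
  [[0,0,0],[0,0,0],130],
  [[0,0,0],[0,0,0],130],
  [[0,0,0],[0,0,0],130],
  [[0,0,0],[0,0,0],130],
  [[0,0,0],[0,0,0],130],
])

```text
clock: 24.25
tcp_pos: [0.5114, -0.0453, 0.0319]
orientation: [0.0, 0.657, 0.754, 0.0]
wrist_force: [-1.6, -0.2, -0.1]
finger_gap: 0.0416
grip_force: 0.0
```

Request:
carry_out([
  [[0,0,0],[0,0,-0.5],130],
  [[0,0,0],[0,0,-1.5],130],
  [[0,0,0],[0,0,-3],130],
  [[0,0,0],[0,0,-5],130],
  [[0,0,0],[0,0,-8],130],
  [[0,0,0],[-3,0,-12],130],
  [[0,0,0],[-6,0,-16],130],
  [[0,0,0],[-10,0,-18],130],
])

```text
clock: 25.25
tcp_pos: [0.526, -0.1451, 0.216]
orientation: [0.002, 0.657, 0.754, 0.001]
wrist_force: [1.2, -0.1, -0.2]
finger_gap: 0.0416
grip_force: 0.0
```

Run:
```python
from h import *
im=snap('scene'); w=snap('wrist')
a=cv2.resize(im[160:240,220:340],None,fx=5,fy=5,interpolation=cv2.INTER_CUBIC)
b=np.zeros((600,640,3),np.uint8);b[:200*2][:]=0
save(np.vstack([a[:, :600],cv2.resize(w,(600,200*1))])[:600],'s5'); print(env.get_state()['wrist_force'],env.get_state()['clock'])
```

```text
[0.15041688 0.62472059 0.03114354] 25.35
```

View pics/s5.png

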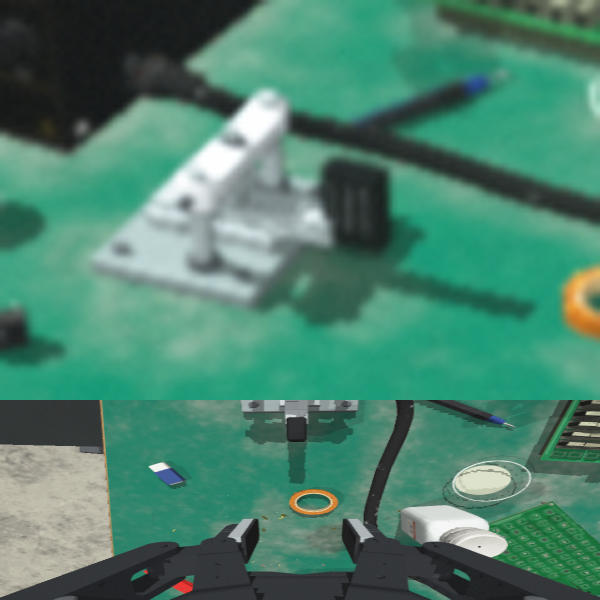

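The gauge sits upright, straight and nipped under the foot, with its handle at crop (355,205). The wrist view at (297,428) shows it centred between the posts, and the bystanders have not moved. I hand in.

```bash
python3 -c "
from workcell import env
print(env.hand_in())"
```

```text
the job is handed in; nothing more can be done
None
```

The taper gauge is nipped under the foot and looks flat on the anvil; I slid it in to about 4.6–5 N of push and then let go, and the job is handed in at about 25 s on the robot's clock.

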